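# Hold a contact probe on a shim coupon through the guide eyelet

### The arm

A 6-joint arm with a two-finger parallel gripper is mounted at the origin on the work surface. World frame = base frame: x ahead of the robot, y to its left, z up, the work surface at z = 0. Lengths are in m, angles in degrees, forces in N, time in s.
With the tool pointing down it reaches from about 0.4 to 0.825 m from the base axis. Payload 7 kg.
Tool frame: the origin (TCP) lies at the very end of the fingers, on their centre line; the grasp point (between the pads) lies 19 mm behind it (r.grasp_offset is the z of the grasp point in the tool frame, in m); z points along the fingers, y is the direction in which the jaws open and shut (so a half turn about z gives the same grasp; the last joint's range is limited). The gripper opens to 88 mm and grips with 3 to 60 N. Pads are 19 mm wide; open, the fingers measure 130 mm over their backs; the gripper's body (78 mm by 193 mm) begins 47 mm behind the grasp point.
Start: joints at [80.907, 20.546, 0.682, 0, -70.136, -16.507], TCP at [0.292, 0.609, 0.227] pointing down, gripper open.
Joint ranges: [-176.03, 176.03], [-82.01, 121.73], [-58.28, 71.71], [-173.87, 95.51], [-174.79, -0.11], [-173.66, 173.66]. Speed limits (degrees/s): [136.94, 136.94, 172.46, 180, 180, 180].

### API

Orientations are given as [roll, pitch, yaw] about the fixed x, y, z axes, in that order (R = Rz(yaw) Ry(pitch) Rx(roll)).
In Python, from plant import r gives the robot as it stands.
- The arm moves only by the tool carry_out, never from a script. Its argument "plan" is a list of rows, each a list of 6 numbers: the shift along the world's x, y, z in m, then the turn, a rotation vector about the world's x, y, z in rad. In form: [[tx, ty, tz, wx, wy, wz], ...]. A call has 1 to 12 rows; each row shifts and turns the pose as measured when the row begins; what a row does not reach is not made up. A row lasts 1/12 s, in which the tool goes at most 41.7 mm and 7.16 degrees, less where a joint would pass 70% of its speed; a pose out of reach is approached as far as the arm can. A call with a gripper value outside its range is refused whole. "fingers" is the closure, from -1 (fully open) to 1 (shut), set as the call begins (left out, the last holds). The fingers move at their own pace and stop on an object; "force" is the grip in N (left out, the last holds). Time passes only in rows, so rows that do not move let the fingers close. It gives the time, the measured TCP pose, the force and the opening at its end, in the units of the state.
- r.get_state(): the state, without advancing time (a new reading comes with each control period).
- r.capture(name): name is "scene" or "top" or "wrist"; returns the picture (480x640x3 uint8, red, green, blue); there is no depth.
- r.camera_model(name): a dict with "fov_y" (degrees; the focal length in pixels is half the picture's height over the tangent of half this angle, whatever the lens; pixels are square), "cx", "cy" (the principal point, pixels), "R" (3x3) and "t" (3): a world point X has camera coordinates R X + t; the wrist camera has in their place "mount" (4x4, takes a point from camera to tool coordinates, whose origin is the TCP and whose axes are the flange's). Camera axes: x right, y down, z forward; pixel columns grow to the right and rows downward; lengths in m; the calibration is good to about 2 mm. A picture is of the moment at which its call begins: read the wrist's pose just before it. camera_model takes no time and is no camera call.
- r.close_job(): hands the job in, once; it reports no verdict.
The state is a dict: "time_s": time; "joints": joint angles; "qd": joint speeds; "joint_torque": joint torques, N m; "tcp_pos": TCP position; "eef_rot": TCP orientation; "contact_force": force on the tool from outside, world axes, zero at the start; "moment": the same for the moment, N m; "gripper_width": finger opening in m.
Only numpy, scipy, OpenCV 4.12 (cv2) and the standard library are available. Lean on these libraries where they do the work, as an engineer would, in place of code of your own. Each camera call takes 0.05 s, during which the arm holds its last target.

### The job

Take the thick-handled contact probe out of the white rack, pass its stem from above down through the eyelet of the gauge stand, and press its tip gently, upright, on the marked spot of the metal coupon beneath, with about 5 newtons, without ever pressing hard enough to drive the sprung anvil to its stop. Finish while still holding the probe in the gripper in that position: do not let go. Leave the short scriber, the dish stack, the bottle and the pen where they are.

Things in the scene. Friction and masses are not known exactly. Their poses are not given: they have to be found in the camera images.
- probe_mid (a point): Middle of the contact probe's handle, on its axis. It starts upright in a rack hole, its shoulder on the rack, and lifts straight out. z points up the probe. Handle: grey plastic cylinder, 24 mm diameter, 60 mm long (30 mm each way from here), thicker and taller than the scriber's. Below it a steel stem, 9 mm diameter, 75 mm long, round-ended: tip 105 mm below this point. About 0.12 kg.
- probe_tip (a point): The very tip of the probe's stem, 105 mm below probe_mid along the probe's axis.
- probe: The contact probe as a whole; origin on its axis at the lower shoulder of the handle, 30 mm below probe_mid; z up along the probe.
- rack_top (a point): Centre of the upper face of the fixed white plastic rack, 90 mm above the bench. Upper plate 50 mm (x) by 150 mm (y), 8 mm thick, on two end walls. Its two 12 mm holes lie 36 mm either side of this point along the rack's y axis: one holds the probe, the other the short scriber.
- rack: The fixed rack as a whole; origin at the centre of its underside on the bench; base plate 80 by 150 mm.
- eyelet (a point): Centre of the gauge stand's guide eyelet, at its bracket's upper face, 86 mm above the bench: a 14 mm vertical through hole, rim chamfered, in a level fixed aluminium plate 8 mm thick, 40 mm wide, reaching from 26 mm on the +x side of the hole to 68 mm on the -x side (stand's axes), where a post carries it; only two 3 mm screw heads rise above it.
- spot (a point): The marked spot, a 10 mm dark engraved ring in the middle of the square 34 mm metal coupon fixed on the round anvil (52 mm diameter), straight below the eyelet: the coupon's top is 44 mm above the bench, 42 mm below the eyelet's upper face, when not pressed. It moves down with the anvil.
- anvil (a joint): How far the sprung anvil with the coupon is pressed down, m: 0 at rest, stop at 0.012. The spring takes 1 N per mm, so 5 N sinks it 5 mm, and it springs back when released.
- scriber: Bystander: short scriber upright in the rack's other hole; handle 16 mm diameter, 28 mm high; origin at the shoulder on the rack's upper face.
- dishes: Bystander: stack of clear dishes, 60 mm diameter, 45 mm high; origin at the centre of the underside.
- bottle: Bystander: small white dropper bottle with a pointed blue cap, 36 mm diameter, 105 mm high; origin at the centre of the underside.
- pen: Bystander: marker pen lying on the bench, 130 mm long along its y, 10 mm thick; origin at the centre of the underside.
There are look-alikes about, which are no part of the job. What is shaped like the probe but green or orange is not meant.

How it is judged:
By the outcome, as a careful person would: the job done as asked, in the order asked, and still so for the second after the job is handed in, while the arm keeps its last pose, push and grip.
It also fails if it takes over 48 s, if anything falls off the work surface, if the arm or the gripper's body presses on something with over 40 N, if the wrist force passes 120 N, or if a joint passes its speed limit or range.

## Working session

There is one attempt and no reset: what is moved stays moved. The work goes in short steps, Python scripts to look and compute and a tool call to move; the robot and the scene stay as the last step left them, time stands still between calls to the robot, and variables do not carry over. Pictures are saved under pics/ and viewed, and the job is handed in when it is done.

Besides the shell and the picture viewer there is one more tool, called in YAML: its name, and indented under it one key for each argument. carry_out: Moves the arm, as the interface text tells. Its arguments: {"type":"object","properties":{"plan":{"type":"array"},"fingers":{"type":"number"},"force":{"type":"number"}},"required":["plan"]}

```bash
mkdir -p pics; ls; python3 - <<'E'
from plant import r
import cv2
s=r.get_state();print(s)
for n in("scene","top","wrist"):
    m=r.camera_model(n);print(n,m)
    cv2.imwrite(f"pics/{n}0.png",r.capture(n)[:,:,::-1])
E
```

```text
pics
{'time_s': 0.0, 'joints': array([ 8.09073855e+01,  2.05913486e+01,  6.32978635e-01, -1.86434545e-02,
       -7.01368909e+01, -1.65057876e+01]), 'qd': array([-0.06037472,  0.05570943, -0.01189878, -0.05251071, -0.04737375,
        0.03795738]), 'joint_torque': array([ 2.76781182e-03, -5.82729328e+01,  2.93051898e+01,  6.99731380e+00,
        6.89771390e-03, -1.54028357e-04]), 'tcp_pos': array([0.2914725 , 0.60827146, 0.22562228]), 'eef_rot': array([ 1.79903685e+02, -1.02634284e-02, -2.56047426e+01]), 'contact_force': array([0.75592508, 0.12451787, 0.54038283]), 'moment': array([-0.03520862,  0.04950514, -0.00421021]), 'gripper_width': 0.0873850380020476}
scene {'fov_y': 46.23602754919355, 'cx': 311.42120170700656, 'cy': 234.40592951766357, 'R': array([[-0.85030786,  0.52624326, -0.00667603],
       [ 0.40128439,  0.64008663, -0.65517932],
       [-0.34051047, -0.55978311, -0.7554439 ]]), 't': array([ 0.46614869, -0.20222237,  1.30388523])}
top {'fov_y': 53.24152351282009, 'cx': 325.9513208896087, 'cy': 240.46034087481274, 'R': array([[-0.07503463, -0.99716765, -0.00514624],
       [-0.97115589,  0.07424671, -0.2265914 ],
       [ 0.22633171, -0.0120044 , -0.97397631]]), 't': array([0.10956536, 0.5854403 , 0.87737351])}
wrist {'fov_y': 67.91432158632124, 'cx': 318.2561665113112, 'cy': 239.8936672415018, 'mount': array([[ 1.16583257e-03, -9.60078168e-01, -2.79729428e-01,
         7.62901169e-02],
       [ 9.99999319e-01,  1.10361159e-03,  3.79932778e-04,
         2.43353654e-04],
       [-5.60525253e-05, -2.79729681e-01,  9.60078800e-01,
        -1.57265258e-01],
       [ 0.00000000e+00,  0.00000000e+00,  0.00000000e+00,
         1.00000000e+00]])}
```

View pics/scene0.png

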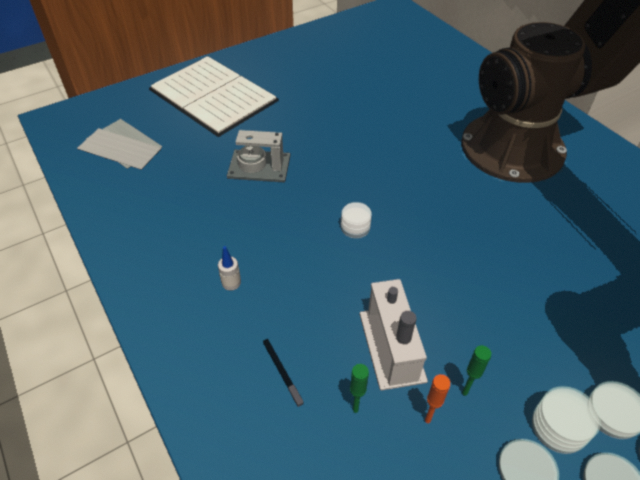

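View pics/top0.png

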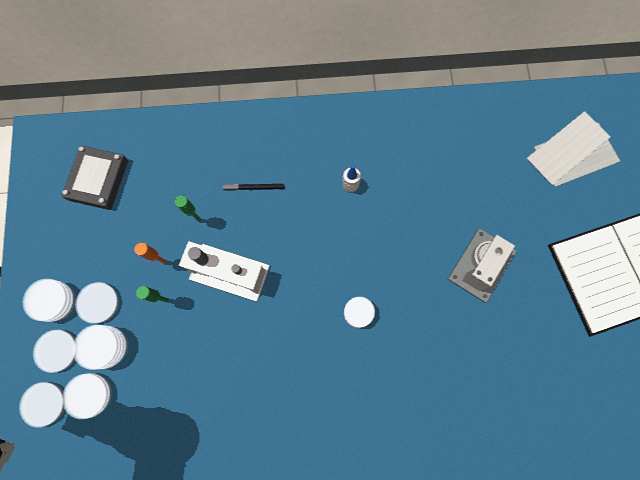

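View pics/wrist0.png

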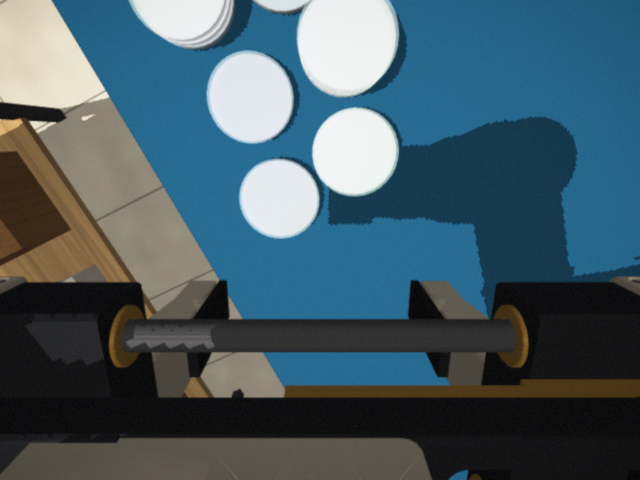

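The two grey-handled items stand in the white rack. The large one (top 198,256; scene 406,326) is the probe and the small one (top 237,268; scene 392,295) is the scriber. The look-alikes are green (top 185,204 and 148,294) and orange (147,252), and they stand outside the rack. The gauge stand is at top (485,262). I'll enlarge these areas to confirm.

```bash
python3 - <<'E'
import cv2,numpy as np
t=cv2.imread("pics/top0.png");s=cv2.imread("pics/scene0.png")
a=cv2.resize(t[220:320,160:290],(520,400),interpolation=cv2.INTER_CUBIC)
b=cv2.resize(t[220:310,440:530],(400,400),interpolation=cv2.INTER_CUBIC)
cv2.imwrite("pics/c1.png",cv2.resize(np.hstack([a,b[:,:280]]),(800,400)))
cv2.imwrite("pics/c1b.png",cv2.resize(t[220:310,440:530],(600,600),interpolation=cv2.INTER_CUBIC))
a=cv2.resize(s[265:395,350:440],(415,600),interpolation=cv2.INTER_CUBIC)
b=cv2.resize(s[120:190,220:300],(385,337),interpolation=cv2.INTER_CUBIC);b=cv2.copyMakeBorder(b,0,263,0,0,0)
cv2.imwrite("pics/c2.png",np.hstack([a,b]))
E
```

```text
(no output)
```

View pics/c1.png

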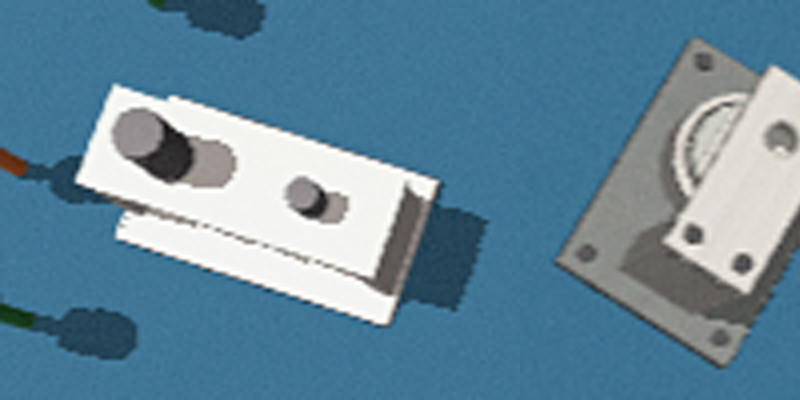

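View pics/c1b.png

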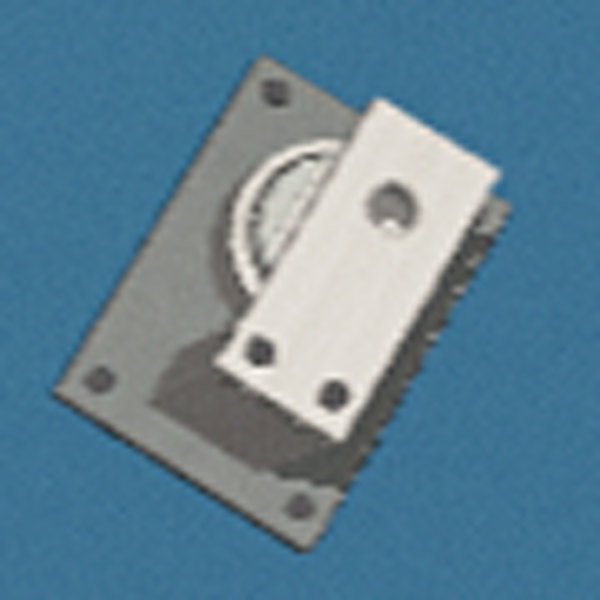

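View pics/c2.png

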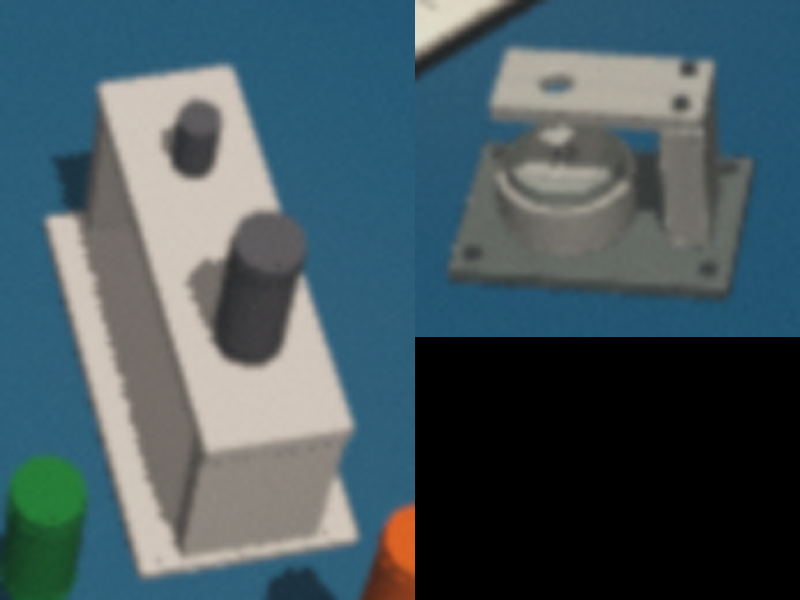

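```bash
cat > h.py <<'E'
import numpy as np,cv2
from plant import r
def cam(n):
    m=r.camera_model(n);f=240/np.tan(np.radians(m["fov_y"]/2))
    K=np.array([[f,0,m["cx"]],[0,f,m["cy"]],[0,0,1]])
    if "R" in m: return K,np.array(m["R"]),np.array(m["t"])
    from scipy.spatial.transform import Rotation as Ro
    s=r.get_state();T=np.eye(4);T[:3,:3]=Ro.from_euler("xyz",s["eef_rot"],degrees=True).as_matrix();T[:3,3]=s["tcp_pos"]
    C=np.linalg.inv(T@np.array(m["mount"]));return K,C[:3,:3],C[:3,3]
def at(c,u,z):
    K,R,t=c;d=R.T@np.linalg.solve(K,[u[0],u[1],1]);o=-R.T@t
    return o+d*(z-o[2])/d[2]
def proj(c,X):
    K,R,t=c;p=K@(R@np.asarray(X,float)+t);return p[:2]/p[2]
def tri(ca,ua,cb,ub):
    P=[c[0]@np.c_[c[1],c[2]] for c in(ca,cb)]
    X=cv2.triangulatePoints(P[0],P[1],np.array(ua,float),np.array(ub,float))[:,0];return X[:3]/X[3]
E
python3 - <<'E'
from h import *
np.set_printoptions(precision=4,suppress=True)
T=cam("top");S=cam("scene")
for n,a,b,z in(("probe",(194.5,253.2),(407.9,316.4),.15),("scriber",(236,268.5),(393.8,289.7),.118),("eyelet",(498.6,250.7),(249.2,137.2),.086)):
    print(n,at(T,a,z),at(S,b,z),tri(T,a,S,b),np.hypot(*at(T,a,z)[:2]))
c=[at(T,(160+x/4-.4,220+y/4-.4),.09) for x,y in((113,85),(440,183),(375,280),(75,185))]
print(np.array(c),np.mean(c,0),np.linalg.norm(c[0]-c[1]),np.linalg.norm(c[0]-c[3]))
c=[at(T,(440+x/6.667-.4,220+y/6.667-.4),.086) for x,y in((375,98),(500,172),(343,440),(218,362))]
print(np.array(c),np.linalg.norm(c[0]-c[1]),np.linalg.norm(c[0]-c[3]))
d=(c[0]+c[1]-c[2]-c[3]);print("stand x yaw",np.degrees(np.arctan2(d[1],d[0])))
print(r.get_state()["time_s"])
E
```

```text
probe [0.5675 0.3021 0.15  ] [0.5672 0.3026 0.15  ] [0.5673 0.3024 0.1499] 0.6428682434577299
scriber [0.5401 0.2348 0.118 ] [0.539  0.2369 0.118 ] [0.5393 0.2358 0.1172] 0.5888876330105677
eyelet [ 0.5423 -0.2639  0.086 ] [ 0.5426 -0.2603  0.086 ] [ 0.5419 -0.264   0.0836] 0.6031244076186705
[[0.6063 0.3307 0.09  ]
 [0.5465 0.1758 0.09  ]
 [0.5026 0.2086 0.09  ]
 [0.5587 0.3493 0.09  ]] [0.5535 0.2661 0.09  ] 0.16605910050694217 0.05108710324983563
[[ 0.5749 -0.2636  0.086 ]
 [ 0.5503 -0.2961  0.086 ]
 [ 0.4767 -0.2391  0.086 ]
 [ 0.5015 -0.2071  0.086 ]] 0.04073814877472425 0.09261661028601394
stand x yaw -37.67972812375383
0.15
```

```bash
python3 - <<'E'
from h import *
np.set_printoptions(precision=4,suppress=True)
T=cam("top");S=cam("scene")
for a,b in(((181,202),(360,369)),((141,249),(441,380)),((144,293),(483,351))): print(tri(T,a,S,b))
E
```

```text
[0.6706 0.3295 0.1357]
[0.5858 0.4026 0.1369]
[0.5045 0.3983 0.1338]
```

carry_out:
  plan:
    - [0.023,-0.0255,0.002,0,0,-0.124]
    - [0.023,-0.0255,0.002,0,0,-0.124]
    - [0.023,-0.0255,0.002,0,0,-0.124]
    - [0.023,-0.0255,0.002,0,0,-0.124]
    - [0.023,-0.0255,0.002,0,0,-0.124]
    - [0.023,-0.0255,0.002,0,0,-0.124]
    - [0.023,-0.0255,0,0,0,-0.124]
    - [0.023,-0.0255,0,0,0,-0.124]
    - [0.023,-0.0255,0,0,0,-0.124]
    - [0.023,-0.0255,0,0,0,-0.124]
    - [0.023,-0.0255,0,0,0,-0.124]
    - [0,0,0,0,0,-0.124]
  fingers: -0.4

```text
time_s: 1.15
tcp_pos: [0.5498, 0.3142, 0.2335]
eef_rot: [179.6, -0.2, -111.7]
contact_force: [-1.2, 0.1, -0.1]
gripper_width: 0.0615
```

```bash
python3 - <<'E'
from h import *
W=cam("wrist");im=r.capture("wrist")
s=r.get_state();print(s["joints"],s["tcp_pos"],s["eef_rot"],s["contact_force"])
print(proj(W,(.5673,.3022,.15)),proj(W,(.5673,.3022,.09)),proj(W,(.54,.2355,.118)))
cv2.imwrite("pics/w1.png",im[:,:,::-1])
E
```

```text
[ 47.34394921  16.6310122   -3.92776104  -0.33603892 -69.74932899
 -69.48220838] [0.54867733 0.31552695 0.23334918] [ 1.79597218e+02 -1.78576043e-01 -1.12254792e+02] [-0.37275972 -0.60048128 -0.11490473]
[289.03199341 241.71776236] [294.03208654 222.24078337] [291.02205226 135.33058078]
```

View pics/w1.png

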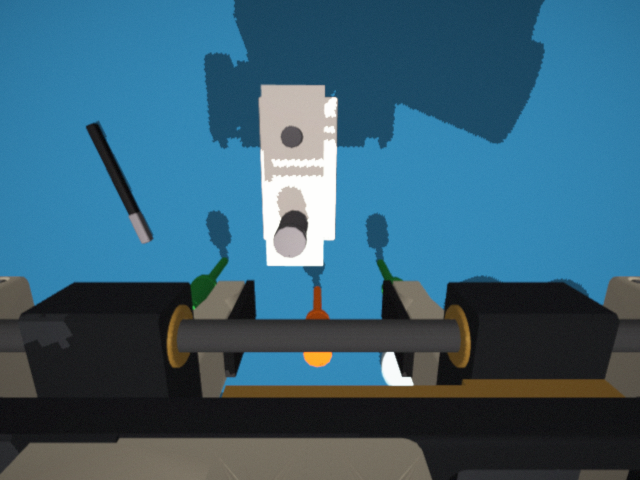

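```bash
cat >> h.py <<'E'
from scipy.spatial.transform import Rotation as Ro
def st(yaw=None):
    s=r.get_state();R=Ro.from_euler("xyz",s["eef_rot"],degrees=True)
    y=s["eef_rot"][2] if yaw is None else yaw
    rv=(Ro.from_euler("xyz",[180,0,y],degrees=True)*R.inv()).as_rotvec()
    print("t",s["time_s"],"tcp",np.round(s["tcp_pos"],4),"rot",np.round(s["eef_rot"],2),"rv",np.round(rv,4),"F",np.round(s["contact_force"],2),"M",np.round(s["moment"],3),"w",round(s["gripper_width"],4))
    return s
E
python3 -c "
from h import *
st(-112.5)"
```

```text
t 1.2 tcp [0.5487 0.3155 0.2333] rot [ 179.6    -0.18 -112.25] rv [ 0.0002 -0.0077 -0.0043] F [-0.37 -0.6  -0.11] M [ 0.078 -0.024 -0.049] w 0.0615
```

carry_out:
  plan:
    - [0.009,-0.0065,0,0,-0.008,-0.004]
    - [0.009,-0.0065,-0.01,0,0,0]
    - [0,0,-0.02,0,0,0]
    - [0,0,-0.02,0,0,0]
    - [0,0,0,0,0,0]

```text
time_s: 1.62
tcp_pos: [0.5682, 0.3021, 0.1804]
eef_rot: [-179.9, 0.1, -111.6]
contact_force: [-1.1, -0.4, -1.3]
gripper_width: 0.0613
```

```bash
python3 -c "
from h import *
s=st(-112.5)
print(np.array([.5673,.3022,.101])-s['tcp_pos'])"
```

```text
t 1.6167 tcp [0.5682 0.3021 0.1804] rot [-1.7994e+02  1.1000e-01 -1.1162e+02] rv [-0.0014  0.0018 -0.0153] F [-1.08 -0.42 -1.28] M [-0.022  0.094  0.076] w 0.0613
[-0.00087227  0.00013979 -0.07942032]
```

carry_out:
  plan:
    - [-0.0005,0,-0.025,0,0,-0.008]
    - [0,0,-0.025,0,0,0]
    - [0,0,-0.02,0,0,0]
    - [0,0,-0.009,0,0,0]
    - [0,0,0,0,0,0]

```text
time_s: 2.03
tcp_pos: [0.5678, 0.3041, 0.0995]
eef_rot: [-179.9, 0.1, -111.1]
contact_force: [0.2, -0.1, -0.5]
gripper_width: 0.0616
```

```bash
python3 -c "
from h import *
s=st(-112.5)
print(np.array([.5673,.3022,.101])-s['tcp_pos'])
cv2.imwrite('pics/w2.png',r.capture('wrist')[:,:,::-1])
print(r.get_state()['tcp_pos'])"
```

```text
t 2.0333 tcp [0.5678 0.3041 0.0995] rot [-1.7986e+02  1.1000e-01 -1.1111e+02] rv [-0.0008  0.003  -0.0243] F [ 0.21 -0.15 -0.48] M [ 0.081 -0.005 -0.052] w 0.0616
[-0.00046248 -0.00192261  0.00149114]
[0.56810685 0.30435828 0.1004448 ]
```

View pics/w2.png

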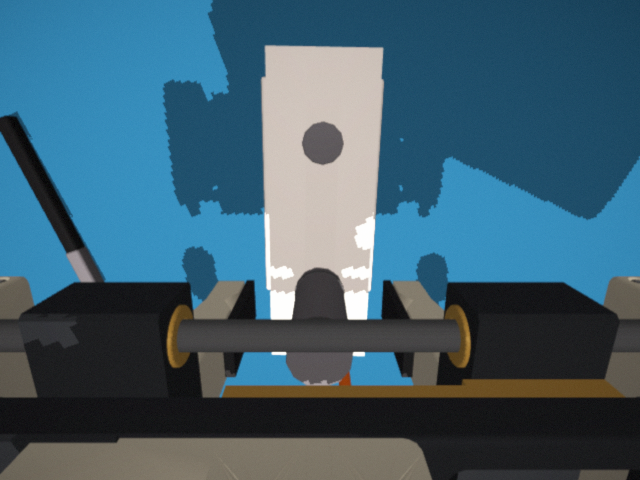

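The probe handle (320,350) is centred between the fingers, and the scriber (322,143) is clear. Next I'll close and grip.

carry_out:
  plan:
    - [-0.0005,-0.0015,0.001,0,0,0]
    - [0,0,0,0,0,0]
    - [0,0,0,0,0,0]
    - [0,0,0,0,0,0]
    - [0,0,0,0,0,0]
    - [0,0,0,0,0,0]
    - [0,0,0,0,0,0]
    - [0,0,0,0,0,0]
  fingers: 1
  force: 35

```text
time_s: 2.75
tcp_pos: [0.5698, 0.3055, 0.1086]
eef_rot: [-179.6, 0.6, -110.9]
contact_force: [-0.2, -0.3, -1.2]
gripper_width: 0.0237
```

```bash
python3 -c "
from h import *
s=st()"
```

```text
t 2.75 tcp [0.5698 0.3055 0.1086] rot [-179.59    0.62 -110.9 ] rv [-0.0075  0.0105  0.    ] F [-0.22 -0.31 -1.23] M [ 0.094 -0.026  0.034] w 0.0237
```

```bash
python3 -c "
from h import *
s=st()
im=r.capture('scene');s=st();cv2.imwrite('pics/s3.png',im[:,:,::-1])
im=r.capture('wrist');s=st();cv2.imwrite('pics/w3.png',im[:,:,::-1])
im=cv2.imread('pics/s3.png')[200:440,320:520];cv2.imwrite('pics/s3c.png',cv2.resize(im,(500,600),interpolation=2))
"
```

```text
t 2.75 tcp [0.5698 0.3055 0.1086] rot [-179.59    0.62 -110.9 ] rv [-0.0075  0.0105  0.    ] F [-0.22 -0.31 -1.23] M [ 0.094 -0.026  0.034] w 0.0237
t 2.8 tcp [0.5699 0.3055 0.1086] rot [-179.58    0.61 -110.9 ] rv [-0.0073  0.0106  0.    ] F [-0.45  0.16 -0.3 ] M [ 0.096  0.054 -0.009] w 0.0236
t 2.85 tcp [0.5699 0.3054 0.1085] rot [-179.58    0.6  -110.9 ] rv [-0.0072  0.0105  0.    ] F [ 0.23 -0.61 -0.76] M [0.176 0.176 0.03 ] w 0.0235
```

View pics/s3c.png

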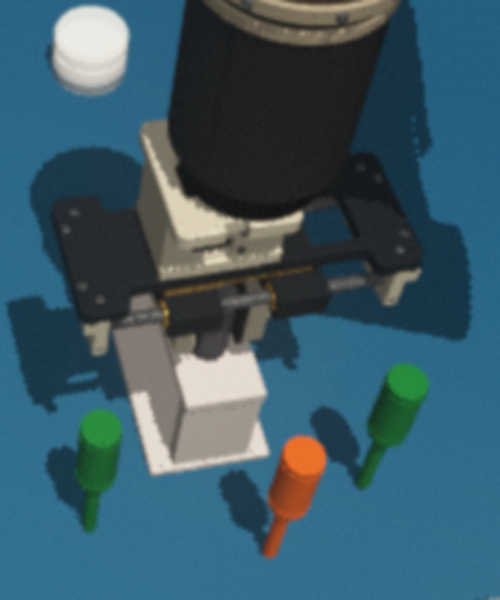

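View pics/w3.png

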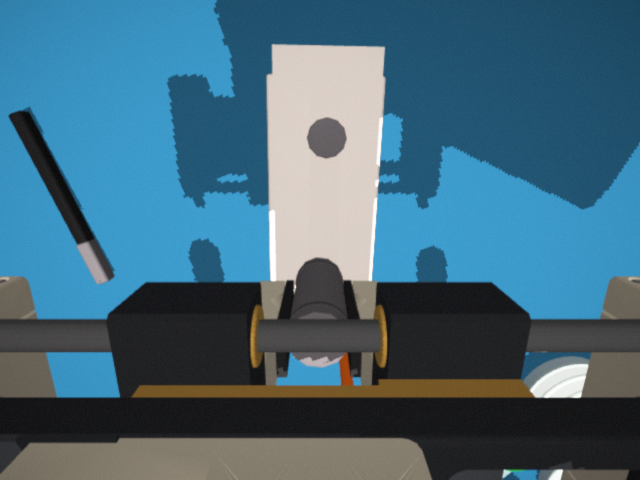

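Width is 23.6 mm, so the handle is held. The tool crept up about 8 mm during the idle rows, which I'll account for. Now a straight lift.

carry_out:
  plan:
    - [0,0,0.01,0,0,0]
    - [0,0,0.015,0,0,0]
    - [0,0,0.015,0,0,0]
    - [0,0,0.015,0,0,0]
    - [0,0,0.02,0,0,0]

```text
time_s: 3.27
tcp_pos: [0.5681, 0.3047, 0.1827]
eef_rot: [-179.8, 0.3, -110.9]
contact_force: [0.8, -0.1, -2.0]
gripper_width: 0.0233
```

```bash
python3 -c "
from h import *
s=st()"
```

```text
t 3.2667 tcp [0.5681 0.3047 0.1827] rot [-179.81    0.27 -110.93] rv [-0.0032  0.0047  0.    ] F [ 0.83 -0.06 -1.98] M [ 0.095 -0.111 -0.016] w 0.0233
```

carry_out:
  plan:
    - [0,0,0.02,0,0,0]
    - [0,0,0.02,0,0,0]
    - [0,0,0.02,0,0,0]
    - [0,0,0.01,-0.003,0.004,0]

```text
time_s: 3.6
tcp_pos: [0.5688, 0.3042, 0.2612]
eef_rot: [-179.8, 0.2, -110.9]
contact_force: [-0.5, 0.6, -1.6]
gripper_width: 0.0236
```

```bash
python3 -c "
from h import *
for n in('scene','top','wrist'):
    s=st();cv2.imwrite(f'pics/{n}4.png',r.capture(n)[:,:,::-1])
cv2.imwrite('pics/s4c.png',cv2.resize(cv2.imread('pics/scene4.png')[180:400,330:500],(510,660)[:2] if 0 else (450,582),interpolation=2))
cv2.imwrite('pics/t4c.png',cv2.resize(cv2.imread('pics/top4.png')[180:330,110:310],(800,600),interpolation=2))
"
```

```text
t 3.6 tcp [0.5688 0.3042 0.2612] rot [-1.7980e+02  1.7000e-01 -1.1091e+02] rv [-0.0015  0.0042  0.    ] F [-0.47  0.59 -1.58] M [ 0.166 -0.158 -0.022] w 0.0236
t 3.65 tcp [0.5695 0.3046 0.2629] rot [-179.73    0.25 -110.9 ] rv [-0.0025  0.006   0.    ] F [1.16 0.53 1.75] M [ 0.218 -0.386  0.036] w 0.0238
t 3.7 tcp [0.5691 0.3047 0.2608] rot [-179.78    0.24 -110.91] rv [-0.0025  0.005   0.    ] F [-1.32  0.31 -1.64] M [ 0.132 -0.082  0.018] w 0.0232
```

View pics/s4c.png

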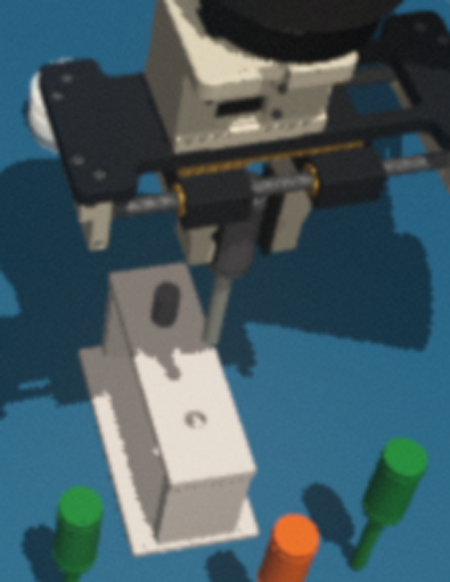

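View pics/wrist4.png

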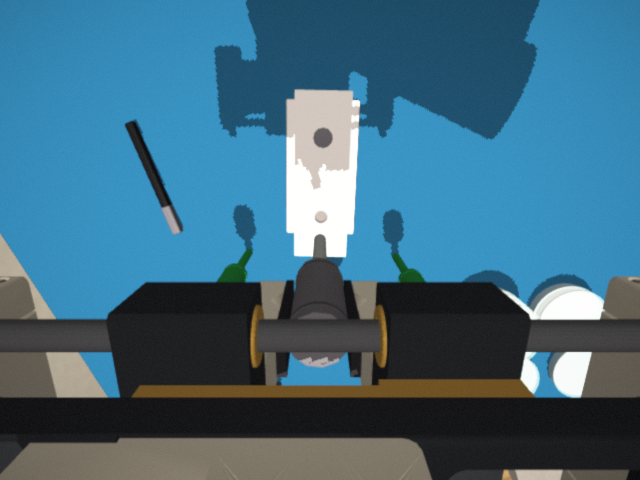

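View pics/t4c.png

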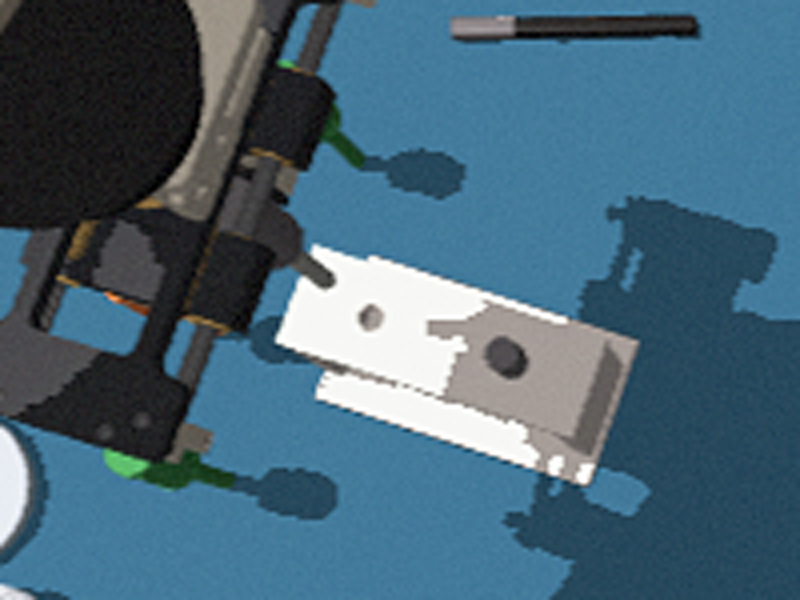

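```bash
python3 -c "
from h import *
np.set_printoptions(precision=4,suppress=True)
T=cam('top');S=cam('scene')
print(tri(T,(192.3,251.0),S,(410,309.3)))
m=r.camera_model('wrist');K=cam('wrist')[0];M=np.linalg.inv(m['mount'])
for z in (-.0,.011,.019,.086,.09,.094,.098):
    p=K@(M@[0,0,z,1])[:3];print(z,p[:2]/p[2])
im=cv2.imread('pics/wrist4.png')[220:320,260:380];cv2.imwrite('pics/w4c.png',cv2.resize(im,(720,600),interpolation=2))
"
```

```text
[0.5668 0.3019 0.1679]
-0.0 [319.5837 299.5804]
0.011 [319.5022 290.1354]
0.019 [319.4485 283.9243]
0.086 [319.1263 246.6103]
0.09 [319.1121 244.9699]
0.094 [319.0983 243.3775]
0.098 [319.085 241.831]
```

View pics/w4c.png

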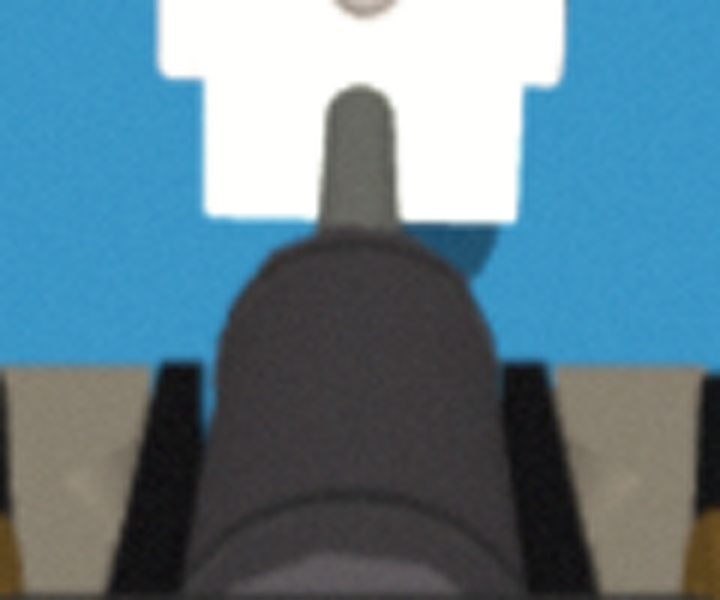

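```bash
python3 -c "
from h import *
from scipy.optimize import least_squares
m=r.camera_model('wrist');K=cam('wrist')[0];M=np.linalg.inv(m['mount'])
def pr(X):
    p=K@(M@np.r_[X,1])[:3];return p[:2]/p[2],p[2]
def f(p,out=0):
    dx,a,e=p   # probe axis at mid offset dx, tilt a (tip toward +x)
    def P(u,h): # u radial +x, h along down from mid
        return np.array([dx+u*np.cos(a)+h*np.sin(a),0,-.019+e+h*np.cos(a)-u*np.sin(a)])
    c,d=pr(P(0,.1005))
    return [pr(P(.012,-.03))[0][1]-301.7,pr(P(.012,.03))[0][1]-258.7,c[1]-K[0,0]*.0045/d-234.2]
for e in(None,.0055,.0075):
    if e is None: s=least_squares(f,[0,0,.006],x_scale=[.001,.01,.001]); print(s.x*[1e3,57.3,1e3],s.fun)
    else:
        s=least_squares(lambda q:f([q[0],q[1],e]),[0,0],x_scale=[.001,.01]); print(e,s.x*[1e3,57.3],s.fun)
"
```

```text
[-25.51616835   5.25706438  81.02743222] [-1.19371180e-12 -1.70530257e-13  5.68434189e-14]
0.0055 [ 6.23253475 -2.14329626] [ 1.50551485 -3.89307019  2.43092289]
0.0075 [ 5.38786175 -1.94272322] [ 1.46007561 -3.752871    2.33376737]
```

```bash
python3 -c "
from h import *
T=cam('top');S=cam('scene')
a=cv2.resize(cv2.imread('pics/scene4.png')[250:320,395:435],(400,700)[:2],interpolation=2)[:600]
b=cv2.resize(cv2.imread('pics/top4.png')[225:265,165:205],(400,400),interpolation=2);b=cv2.copyMakeBorder(b,0,200,0,0,0)
cv2.imwrite('pics/st4.png',np.hstack([a,b]))
tip=np.array([.5668,.3019,.168])
for c,o in((S,(395,250)),(T,(165,225))):
    for h in(0,.02,.04,.06,.075,.09): print(h,(proj(c,tip+[0,0,h])-o+.5)*10)
"
```

```text
0 [148.37866162 596.80677841]
0.02 [165.9360428  518.83280098]
0.04 [184.16948974 437.85635209]
0.06 [203.11881795 353.70060728]
0.075 [217.8263523  288.38306709]
0.09 [232.98011162 221.08379991]
0 [273.08840477 270.04126655]
0.02 [240.57858171 246.17011421]
0.04 [206.48447388 221.13566109]
0.06 [170.68737976 194.85074759]
0.075 [142.64375275 174.25901164]
0.09 [113.50866162 152.8658408 ]
```

View pics/st4.png

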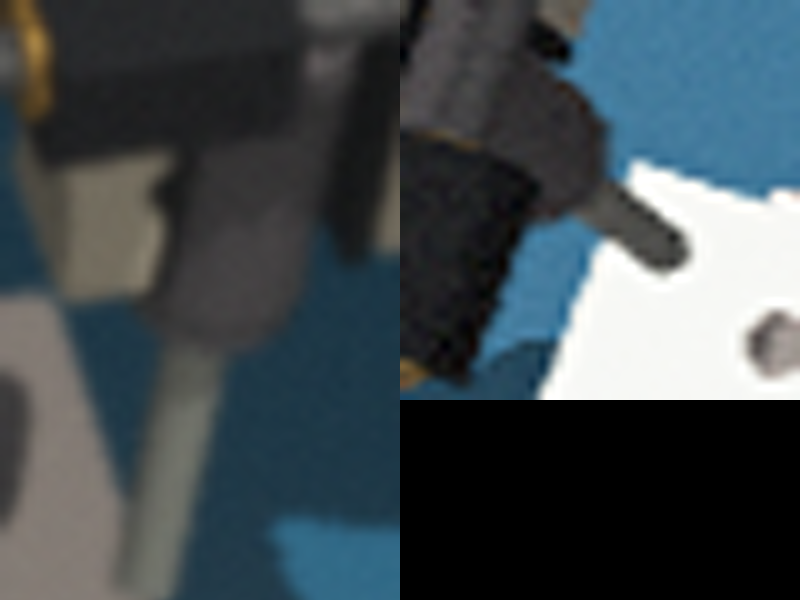

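carry_out:
  plan:
    - [-0.002,-0.02,0,-0.002,0.004,0]
    - [-0.002,-0.038,0,0,0,0]
    - [-0.002,-0.04,0,0,0,0]
    - [-0.002,-0.04,0,0,0,0]
    - [-0.002,-0.04,0,0,0,0]
    - [-0.002,-0.04,0,0,0,0]
    - [-0.002,-0.04,0,0,0,0]
    - [-0.002,-0.04,0,0,0,0]
    - [-0.002,-0.04,0,0,0,0]
    - [-0.002,-0.04,0,0,0,0]
    - [-0.002,-0.04,0,0,0,0]
    - [-0.002,-0.04,0,0,0,0]

```text
time_s: 4.75
tcp_pos: [0.5294, -0.1656, 0.2425]
eef_rot: [178.9, -0.8, -110.4]
contact_force: [1.8, 0.3, -1.2]
gripper_width: 0.0236
```

```bash
python3 -c "
from h import *
s=st(-111)"
```

```text
t 4.75 tcp [ 0.5294 -0.1656  0.2425] rot [ 178.86   -0.84 -110.36] rv [ 0.0067 -0.0238 -0.011 ] F [ 1.81  0.3  -1.2 ] M [ 0.131 -0.349  0.008] w 0.0236
```

carry_out:
  plan:
    - [0.005,-0.031,0.005,0.003,-0.012,-0.005]
    - [0.005,-0.03,0,0.003,-0.012,-0.005]
    - [0.004,-0.02,0,0,0,0]
    - [0.002,-0.01,0,0,0,0]
    - [0,0,0,0,0,0]
    - [0,0,0,0,0,0]

```text
time_s: 5.25
tcp_pos: [0.5366, -0.2695, 0.2396]
eef_rot: [179.3, -0.2, -111.6]
contact_force: [0.1, 1.4, -0.4]
gripper_width: 0.0235
```

```bash
python3 -c "
from h import *
s=st(-111)"
```

```text
t 5.25 tcp [ 0.5366 -0.2695  0.2396] rot [ 1.7929e+02 -1.7000e-01 -1.1157e+02] rv [-0.0017 -0.0126  0.0099] F [ 0.12  1.44 -0.4 ] M [ 0.138 -0.137  0.008] w 0.0235
```

carry_out:
  plan:
    - [0.008,0.009,-0.015,-0.002,-0.012,0]
    - [0,0,-0.015,0,0,0]
    - [0,0,-0.008,0,0,0]

```text
time_s: 5.5
tcp_pos: [0.5446, -0.2582, 0.2012]
eef_rot: [-179.9, 0.0, -111.5]
contact_force: [0.3, 0.4, -1.7]
gripper_width: 0.0233
```

```bash
python3 -c "
from h import *
s=st(-111)
for n in('wrist','scene','top'):
    im=r.capture(n);s=st(-111);cv2.imwrite(f'pics/{n}5.png',im[:,:,::-1])
    if n=='wrist':
        W=cam('wrist');print(proj(W,(.542,-.263,.086)))
a=cv2.resize(cv2.imread('pics/scene5.png')[70:190,200:300],(500,600),interpolation=2)
cv2.imwrite('pics/s5c.png',a)
a=cv2.resize(cv2.imread('pics/top5.png')[200:300,440:560],(720,600),interpolation=2)
cv2.imwrite('pics/t5c.png',a)
a=cv2.resize(cv2.imread('pics/wrist5.png')[180:300,240:400],(800,600),interpolation=2)
cv2.imwrite('pics/w5c.png',a)
"
```

```text
t 5.5 tcp [ 0.5446 -0.2582  0.2012] rot [-1.7992e+02  1.0000e-02 -1.1153e+02] rv [0.0003 0.0013 0.0092] F [ 0.28  0.43 -1.74] M [ 0.096 -0.016 -0.01 ] w 0.0233
t 5.55 tcp [ 0.544  -0.2578  0.1998] rot [ 1.7996e+02  2.0000e-02 -1.1153e+02] rv [-0.0006 -0.0006  0.0092] F [-1.79  0.73 -3.98] M [ 0.234  0.12  -0.016] w 0.0236
[318.88988682 229.28308623]
t 5.6 tcp [ 0.5443 -0.2583  0.2011] rot [ 1.7999e+02 -1.0000e-02 -1.1152e+02] rv [ 0.0001 -0.0002  0.009 ] F [ 0.33  0.7  -2.04] M [0.085 0.007 0.083] w 0.0236
t 5.65 tcp [ 0.5449 -0.2588  0.2024] rot [-1.7991e+02 -2.0000e-02 -1.1151e+02] rv [0.0009 0.0014 0.0089] F [-0.48  0.57 -0.42] M [ 0.059 -0.095  0.085] w 0.0236
```

View pics/s5c.png

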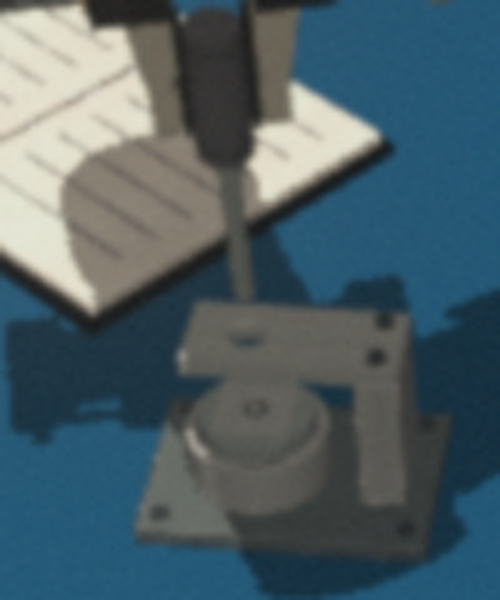

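View pics/t5c.png

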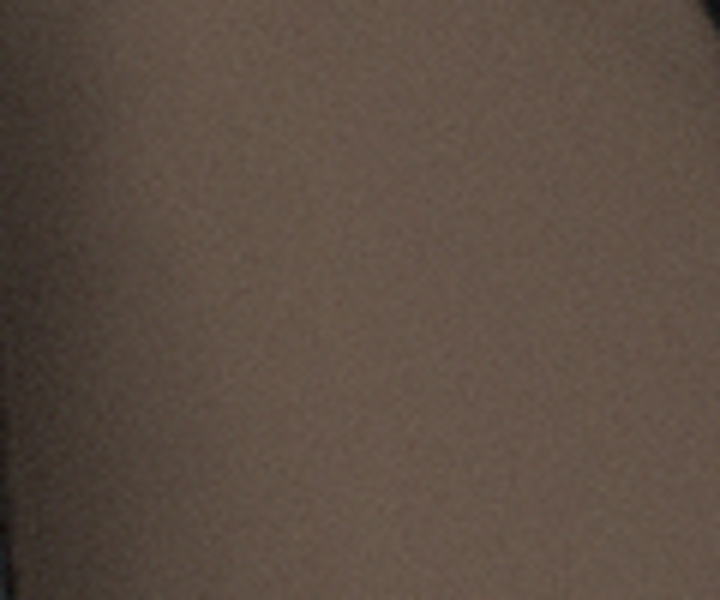

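View pics/w5c.png

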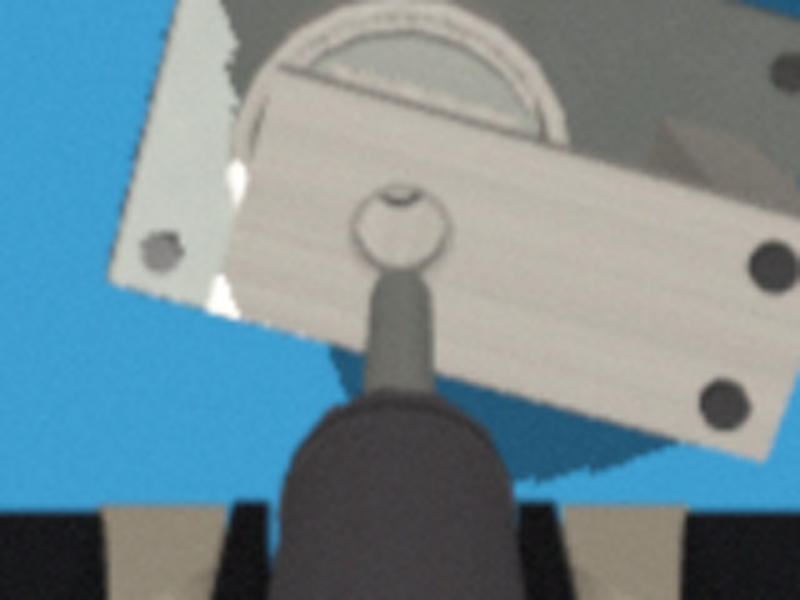

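```bash
python3 -c "
from h import *
np.set_printoptions(precision=4,suppress=True)
m=r.camera_model('wrist');K=cam('wrist')[0];M=np.array(m['mount']);f=K[0,0]
S=cam('scene')
tcp=np.array([.5446,-.2582,.2012]);R=Ro.from_euler('xyz',[180.05,0,-111.5],degrees=True).as_matrix()
def ray(u,ztool):
    d=M[:3,:3]@np.linalg.solve(K,[u[0],u[1],1]);o=M[:3,3];return o+d*(ztool-o[2])/d[2]
ey=ray((320.0,225.4),tcp[2]-.086)
print('eyelet tool',ey,'world',tcp+R@ey)
for e in(.003,.0075,.01):
    zc=.0815+e+0; zc=.086+e-.0045
    t=ray((320.0,233.2+f*.0045/.245),zc);tw=tcp+R@t
    print(e,'tip tool',t,'world',tw,'d world',(tcp+R@ey-tw)[:2])
    for h in(-.0045,0,.0705,.09,.13): print('   ',(proj(S,tw+[0,0,h])-[200,70]+.5)*5)
"
```

```text
eyelet tool [0.0084 0.0007 0.1152] world [ 0.5409 -0.2658  0.086 ]
0.003 tip tool [0.0055 0.0006 0.0845] world [ 0.5421 -0.2632  0.1167] d world [-0.0011 -0.0026]
    [240.8469 285.4687]
    [239.8558 276.8812]
    [223.5452 135.5691]
    [218.7576  94.0897]
    [208.5282   5.4633]
0.0075 tip tool [0.0042 0.0006 0.089 ] world [ 0.5425 -0.2619  0.1122] d world [-0.0016 -0.0038]
    [242.2093 295.9277]
    [241.2241 287.3889]
    [225.0152 146.8935]
    [220.2581 105.6593]
    [210.0947  17.5651]
0.01 tip tool [0.0035 0.0006 0.0915] world [ 0.5428 -0.2613  0.1097] d world [-0.0019 -0.0045]
    [242.9636 301.7187]
    [241.9818 293.2068]
    [225.829  153.1627]
    [221.0887 112.0639]
    [210.9617  24.2636]
```

```bash
python3 -c "
from h import *
m=r.camera_model('wrist');K=cam('wrist')[0];M=np.linalg.inv(m['mount'])
def pr(X):
    p=K@(M@np.r_[X,1])[:3];return p[:2]/p[2]
for e in(.006,.0075,.009):
  for dx in(0,.001,.002,.003,.004): print(e,dx,pr([dx+.012,0,.011+e]), pr([dx+.012,0,-.049+e]),pr([dx-.012,0,-.049+e]))
"
python3 - <<'E'
import cv2
a=cv2.imread('pics/wrist5.png')[230:400,260:380];cv2.imwrite('pics/w5d.png',cv2.resize(a,(423,600),interpolation=2))
E
```

```text
0.006 0 [319.51795381 264.0602612 ] [320.12521072 321.83317624] [319.95756247 378.91219487]
0.006 0.001 [319.52210839 262.245857  ] [320.13257957 319.32430932] [319.96421264 376.6480164 ]
0.006 0.002 [319.52627555 260.42595859] [320.13998087 316.80439868] [319.97089062 374.37437134]
0.006 0.003 [319.53045535 258.60054098] [320.14741481 314.27337123] [319.97759658 372.0912002 ]
0.006 0.004 [319.53464784 256.76957901] [320.15488163 311.73115326] [319.9843307  369.79844299]
0.0075 0 [319.50757674 263.07301175] [320.10341816 319.75988689] [319.93862661 376.33555481]
0.0075 0.001 [319.51168363 261.27115225] [320.11065724 317.27459267] [319.94516698 374.09013996]
0.0075 0.002 [319.51580287 259.46387876] [320.11792782 314.77848117] [319.95173439 371.83543704]
0.0075 0.003 [319.5199345  257.65116685] [320.12523012 312.27148163] [319.95832903 369.57138829]
0.0075 0.004 [319.52407858 255.83299193] [320.13256434 309.75352265] [319.96495106 367.29793549]
0.009 0 [319.49735862 262.10088591] [320.08210691 317.73238706] [319.92008851 373.81303748]
0.009 0.001 [319.50141881 260.31140116] [320.08922011 315.27024214] [319.92652219 371.58610185]
0.009 0.002 [319.50549109 258.5165809 ] [320.09636392 312.79749954] [319.93298219 369.35005172]
0.009 0.003 [319.50957554 256.71640126] [320.10353855 310.31409072] [319.93946869 367.10483103]
0.009 0.004 [319.5136722  254.91083818] [320.1107442  307.81994649] [319.94598184 364.85038325]
```

View pics/w5d.png

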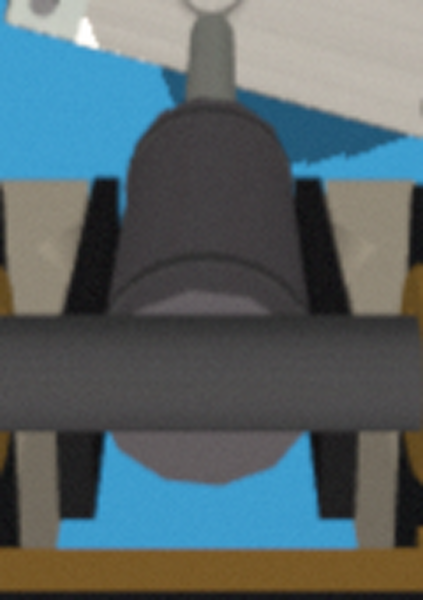

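carry_out:
  plan:
    - [-0.002,-0.003,-0.005,0,0,0]
    - [0,0,-0.01,0,0,0]
    - [0,0,-0.005,0,0,0]

```text
time_s: 5.9
tcp_pos: [0.5446, -0.2616, 0.1845]
eef_rot: [-179.6, 0.0, -111.4]
contact_force: [-1.0, 0.4, -1.0]
gripper_width: 0.023
```

```bash
cat > look.py <<'E'
from h import *
import sys
k=sys.argv[1]
out=[]
for n,(y0,y1,x0,x1) in(('wrist',(190,260,280,360)),('scene',(90,160,210,290))):
    s=st(-111.5);im=r.capture(n)[:,:,::-1];cv2.imwrite(f'pics/{n}{k}.png',im)
    out.append(cv2.resize(im[y0:y1,x0:x1],(400,350),interpolation=2))
st(-111.5)
cv2.imwrite(f'pics/L{k}.png',np.hstack(out))
E
python3 look.py 6
```

```text
t 5.9 tcp [ 0.5446 -0.2616  0.1845] rot [-1.7960e+02  1.0000e-02 -1.1139e+02] rv [ 0.0025  0.0065 -0.0019] F [-0.95  0.4  -0.98] M [ 0.152 -0.021  0.016] w 0.023
t 5.95 tcp [ 0.5442 -0.2616  0.1838] rot [-179.66   -0.   -111.4 ] rv [ 0.0022  0.0055 -0.0018] F [-0.73 -0.12 -2.71] M [ 0.131 -0.023 -0.029] w 0.0235
t 6.0 tcp [ 0.5443 -0.2617  0.1843] rot [-1.7967e+02 -2.0000e-02 -1.1140e+02] rv [ 0.0024  0.0052 -0.0018] F [-0.2   0.05 -1.97] M [ 0.043 -0.04  -0.003] w 0.0234
```

View pics/L6.png

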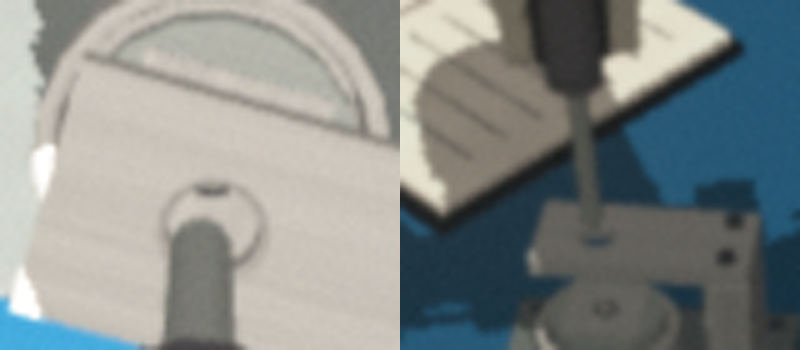

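```bash
cat > off.py <<'E'
from h import *
m=r.camera_model('wrist');K=cam('wrist')[0];M=np.array(m['mount']);f=K[0,0]
def ray(u,zt):
    d=M[:3,:3]@np.linalg.solve(K,[u[0],u[1],1]);o=M[:3,3];return o+d*(zt-o[2])/d[2]
def go(ey,apex,tcp,rot,e=.0075):
    R=Ro.from_euler('xyz',rot,degrees=True).as_matrix()
    n=R.T@[0,0,1]
    # eyelet plane at world z .086
    d=M[:3,:3]@np.linalg.solve(K,[ey[0],ey[1],1]);o=M[:3,3]
    wd=R@d;wo=R@o+tcp;E=wo+wd*(.086-wo[2])/wd[2]
    t=ray((apex[0],apex[1]+f*.0045/.245),.0815+e);t[2]+=.0045;P=tcp+R@t
    print('eyelet',E,'tip',P,'d',E-P)
E
python3 -c "
from off import *
np.set_printoptions(precision=4,suppress=True)
go((322.2,234.2),(319.6,232.8),np.array([.5446,-.2616,.1842]),[-179.65,0,-111.4])"
```

```text
eyelet [ 0.5409 -0.2664  0.086 ] tip [ 0.5432 -0.2659  0.0907] d [-0.0023 -0.0005 -0.0047]
```

carry_out:
  plan:
    - [-0.0017,-0.0007,0,0.002,0.0055,0]

```text
time_s: 6.08
tcp_pos: [0.5426, -0.2625, 0.1844]
eef_rot: [180.0, -0.0, -111.4]
contact_force: [0.3, 0.3, -0.7]
gripper_width: 0.024
```

```bash
python3 look.py 7
```

```text
t 6.0833 tcp [ 0.5426 -0.2625  0.1844] rot [ 1.7999e+02 -3.0000e-02 -1.1139e+02] rv [ 0.0005 -0.0004 -0.0019] F [ 0.3   0.32 -0.74] M [ 0.111 -0.125 -0.02 ] w 0.024
t 6.1333 tcp [ 0.5422 -0.2626  0.1843] rot [ 1.7993e+02 -4.0000e-02 -1.1140e+02] rv [ 0.0002 -0.0014 -0.0017] F [-0.31 -0.04 -0.35] M [ 0.021 -0.067  0.009] w 0.0234
t 6.1833 tcp [ 0.5424 -0.2626  0.1844] rot [ 1.7997e+02 -3.0000e-02 -1.1141e+02] rv [ 0.0003 -0.0007 -0.0016] F [ 0.16  0.19 -1.19] M [ 0.082 -0.121  0.003] w 0.0232
```

View pics/L7.png

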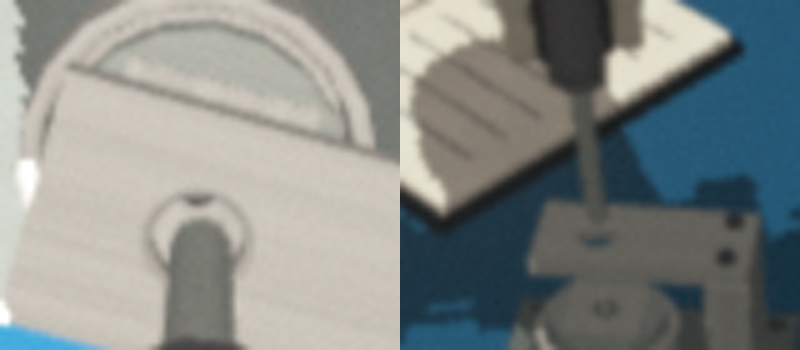

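```bash
python3 -c "
from off import *
np.set_printoptions(precision=4,suppress=True)
go((319.4,237.8),(319.8,233.2),np.array([.5425,-.2625,.1844]),[180,0,-111.4])
go((322.2,235.4),(319.6,232.8),np.array([.5446,-.2616,.1842]),[-179.65,0,-111.4])"
```

```text
eyelet [ 0.5412 -0.2652  0.086 ] tip [ 0.5405 -0.2663  0.0909] d [ 0.0007  0.001  -0.0049]
eyelet [ 0.5412 -0.2656  0.086 ] tip [ 0.5432 -0.2659  0.0907] d [-0.002   0.0003 -0.0047]
```

```bash
python3 -c "
from off import *
S=cam('scene')
q=lambda X:(proj(S,X)-[235,125]+.5)*20
print(q((.5412,-.2652,.086)),q((.5405,-.2663,.0909)),q((.5405,-.2663,.0954)))
for i in range(8):
  a=i*np.pi/4; print(q((.5412+.007*np.cos(a),-.2652+.007*np.sin(a),.086)))
a=cv2.imread('pics/scene7.png')[125:155,235:275];b=cv2.imread('pics/scene0.png')[125:155,235:275]
cv2.imwrite('pics/z7.png',np.hstack([cv2.resize(x,(800,600),interpolation=2)[:,:400] for x in(a,b)]))
"
```

```text
[284.50010108 224.84154971] [281.37187855 180.85841472] [277.51912649 147.43090373]
[226.27362783 247.22829338]
[264.79178243 265.85689696]
[314.94182992 260.40460089]
[347.10278358 234.1164316 ]
[342.49631234 202.54333649]
[304.0629596  184.12892223]
[254.25602725 189.50940574]
[222.01026862 215.58338708]
```

View pics/z7.png

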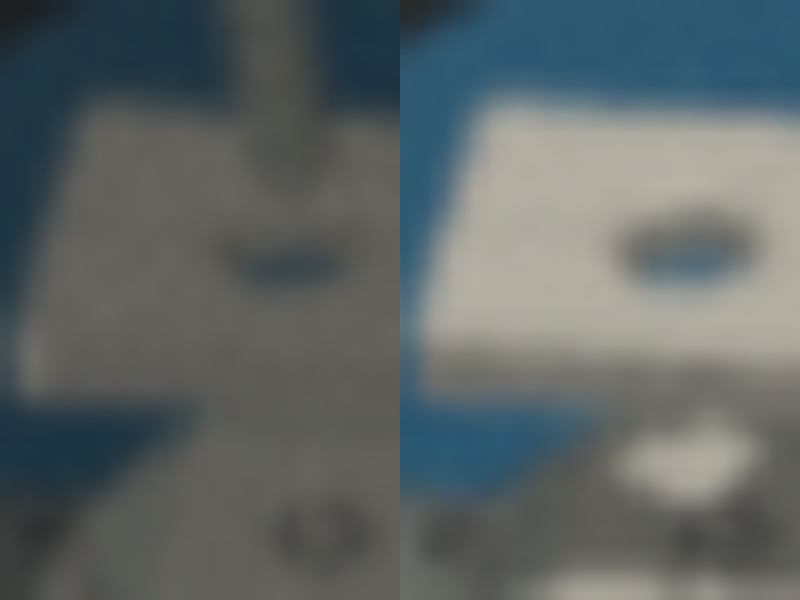

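```bash
python3 -c "
from off import *
np.set_printoptions(precision=4,suppress=True)
for e in (.0045,.0055):go((319.4,237.8),(319.8,233.2),np.array([.5425,-.2625,.1844]),[180,0,-111.4],e)
"
```

```text
eyelet [ 0.5412 -0.2652  0.086 ] tip [ 0.5402 -0.2671  0.0939] d [ 0.001   0.0019 -0.0079]
eyelet [ 0.5412 -0.2652  0.086 ] tip [ 0.5403 -0.2668  0.0929] d [ 0.0009  0.0016 -0.0069]
```

Scene and wrist views together put the tip about 7 mm above the plate and 1.8 mm off centre. I'll correct that, lower slightly and look again.

carry_out:
  plan:
    - [0.0009,0.0016,-0.003,0,0,0]

```text
time_s: 6.27
tcp_pos: [0.5437, -0.2614, 0.1821]
eef_rot: [-180.0, -0.0, -111.4]
contact_force: [0.3, 0.8, -1.2]
gripper_width: 0.0238
```

```bash
python3 look.py 8; python3 -c "
import cv2,numpy as np
a=cv2.imread('pics/scene8.png')[125:155,235:275]
b=cv2.imread('pics/wrist8.png')[220:250,300:340]
cv2.imwrite('pics/z8.png',np.hstack([cv2.resize(a,(800,600),interpolation=2)[:,100:450],cv2.resize(b,(600,450),interpolation=2).repeat(1,0)[:, :450] if 0 else cv2.copyMakeBorder(cv2.resize(b,(450,338),interpolation=2),0,262,0,0,0)]))"
```

```text
t 6.2667 tcp [ 0.5437 -0.2614  0.1821] rot [-1.7996e+02 -3.0000e-02 -1.1143e+02] rv [ 0.0007  0.0004 -0.0013] F [ 0.25  0.79 -1.25] M [ 0.082 -0.156 -0.001] w 0.0238
t 6.3167 tcp [ 0.5435 -0.2609  0.1811] rot [ 1.7998e+02 -2.0000e-02 -1.1143e+02] rv [ 0.0002 -0.0004 -0.0012] F [-0.16 -0.09 -2.09] M [ 0.126 -0.05   0.041] w 0.0233
t 6.3667 tcp [ 0.5433 -0.2608  0.1811] rot [ 1.7995e+02 -2.0000e-02 -1.1142e+02] rv [ 0.0001 -0.0009 -0.0015] F [ 0.54  0.18 -0.59] M [ 0.1   -0.045 -0.004] w 0.023
```

View pics/z8.png

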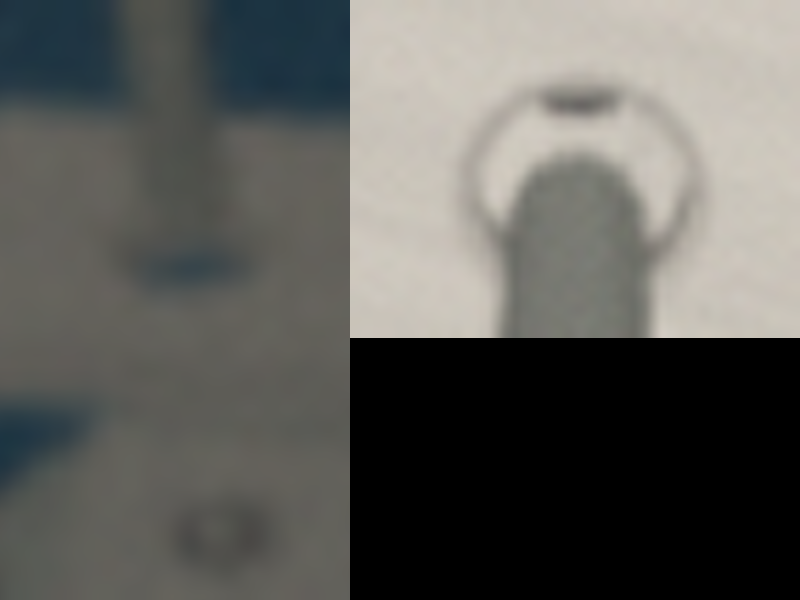

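View pics/L8.png

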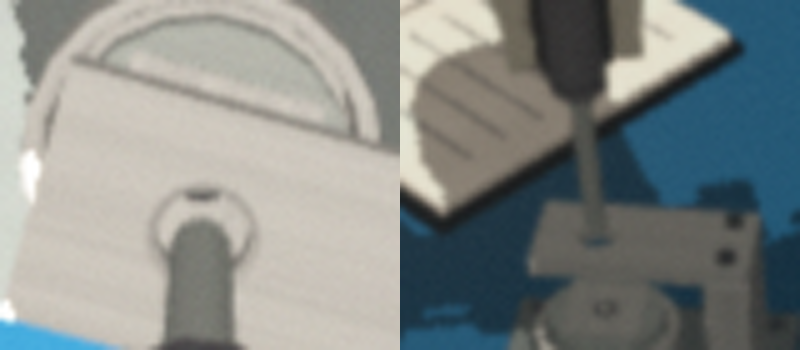

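Tip centred within about 0.7 mm in both views, about 4 mm above the plate. Entering the eyelet.

carry_out:
  plan:
    - [0.0001,-0.0003,-0.008,0,0,0]
    - [0,0,-0.008,0,0,0]

```text
time_s: 6.53
tcp_pos: [0.5446, -0.2614, 0.1659]
eef_rot: [-179.9, -0.0, -111.4]
contact_force: [0.4, 0.0, -1.0]
gripper_width: 0.0237
```

```bash
python3 look.py 9
```

```text
t 6.5333 tcp [ 0.5446 -0.2614  0.1659] rot [-179.86   -0.   -111.39] rv [ 0.0009  0.0023 -0.0018] F [ 0.42  0.04 -0.99] M [ 0.006 -0.016  0.024] w 0.0237
t 6.5833 tcp [ 0.5437 -0.2611  0.164 ] rot [-1.7999e+02 -1.0000e-02 -1.1141e+02] rv [ 0.0001  0.0001 -0.0015] F [-0.66 -0.47 -3.43] M [0.164 0.004 0.066] w 0.0233
t 6.6333 tcp [ 0.5435 -0.2611  0.1645] rot [ 1.7997e+02 -3.0000e-02 -1.1141e+02] rv [ 0.0002 -0.0007 -0.0016] F [-0.25 -0.14 -1.55] M [ 0.079 -0.052  0.052] w 0.0235
```

View pics/L9.png

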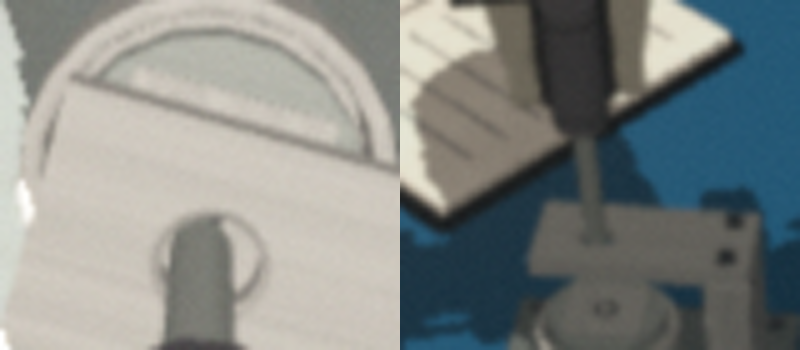

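carry_out:
  plan:
    - [-0.0003,0.0002,-0.01,0,0,0]
    - [0,0,-0.009,0,0,0]

```text
time_s: 6.8
tcp_pos: [0.5441, -0.2612, 0.1457]
eef_rot: [-179.9, -0.0, -111.4]
contact_force: [-0.6, 0.1, -1.8]
gripper_width: 0.0231
```

```bash
python3 look.py 10; python3 -c "
import cv2,numpy as np
a=cv2.imread('pics/scene10.png')[110:180,220:300]
cv2.imwrite('pics/z10.png',cv2.resize(a,(680,595),interpolation=2))"
```

```text
t 6.8 tcp [ 0.5441 -0.2612  0.1457] rot [-1.7989e+02 -2.0000e-02 -1.1139e+02] rv [ 0.0011  0.0017 -0.002 ] F [-0.59  0.12 -1.76] M [ 0.146 -0.022  0.012] w 0.0231
t 6.85 tcp [ 0.5433 -0.261   0.1438] rot [ 1.7998e+02 -3.0000e-02 -1.1140e+02] rv [ 0.0004 -0.0006 -0.0017] F [-0.54  0.26 -2.95] M [0.142 0.067 0.016] w 0.0235
t 6.9 tcp [ 0.5432 -0.2611  0.1446] rot [ 1.7996e+02 -5.0000e-02 -1.1139e+02] rv [ 0.0006 -0.0011 -0.0019] F [-0.99 -0.04 -0.57] M [0.103 0.005 0.054] w 0.0239
```

View pics/L10.png

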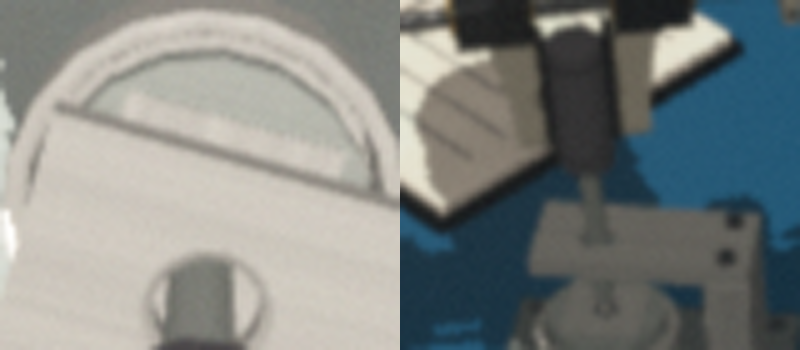

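View pics/z10.png

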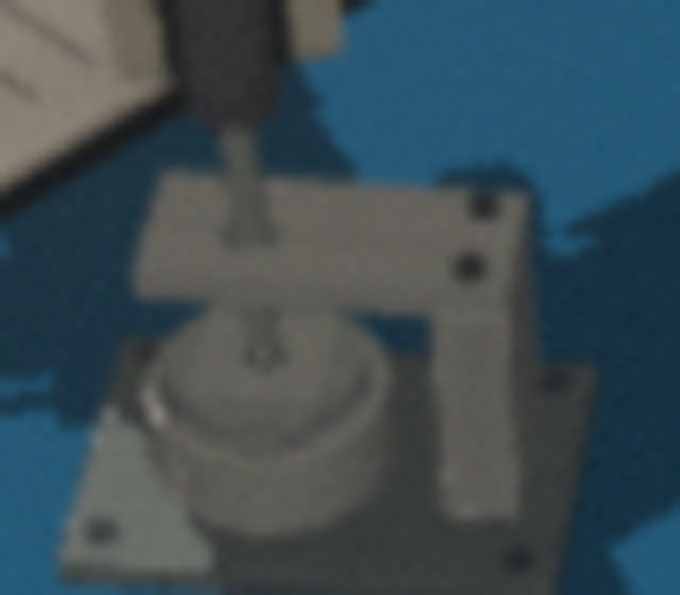

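```bash
cat > avg.py <<'E'
from h import *
import sys
k=sys.argv[1];N=int(sys.argv[2]);F=[];P=[];Rr=[];I=[]
for i in range(N):
    I.append(r.capture('scene').astype(np.float32));s=r.get_state();F.append(s['contact_force']);P.append(s['tcp_pos']);Rr.append(s['eef_rot'])
im=np.mean(I,0)[:,:,::-1];np.save(f'pics/m{k}.npy',im);cv2.imwrite(f'pics/m{k}.png',im)
F=np.array(F);print('t',s['time_s'],'F',F.mean(0).round(2),'+-',(F.std(0)/N**.5).round(2),'P',np.mean(P,0).round(4),'w',s['gripper_width'])
q=Ro.from_euler('xyz',Rr,degrees=True).mean();print('rv',(Ro.from_euler('xyz',[180,0,-111.4],degrees=True)*q.inv()).as_rotvec().round(4))
a=cv2.convertScaleAbs(im[105:180,225:285],alpha=1.6);cv2.imwrite(f'pics/mz{k}.png',cv2.resize(a,(480,600),interpolation=2))
E
python3 avg.py 11 12
```

```text
t 7.5 F [ 0.    0.17 -1.16] +- [0.14 0.12 0.12] P [ 0.5444 -0.2614  0.1469] w 0.02329432012992261
rv [ 0.0015  0.0021 -0.0004][ WARN:0@13.809] global loadsave.cpp:1063 imwrite_ Unsupported depth image for selected encoder is fallbacked to CV_8U.
```

View pics/mz11.png

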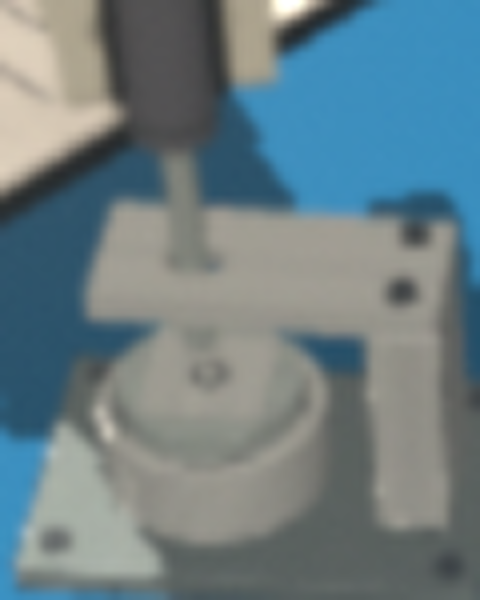

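carry_out:
  plan:
    - [-0.0008,0.0004,-0.004,0.0015,0.002,0]
    - [0,0,-0.003,0,0,0]

```text
time_s: 7.67
tcp_pos: [0.544, -0.2611, 0.1403]
eef_rot: [-179.9, 0.0, -111.4]
contact_force: [-0.2, 0.1, -1.9]
gripper_width: 0.0234
```

```bash
python3 avg.py 12 10 2>/dev/null; cp pics/wrist10.png pics/x.png; python3 -c "
from h import *
st();cv2.imwrite('pics/wrist12.png',r.capture('wrist')[:,:,::-1])
cv2.imwrite('pics/wz12.png',cv2.resize(cv2.imread('pics/wrist12.png')[200:280,270:370],(500,400),interpolation=2))"
```

```text
t 8.1667 F [ 0.14  0.08 -1.16] +- [0.17 0.13 0.12] P [ 0.5441 -0.2611  0.1404] w 0.023306715087659392
rv [ 0.0003  0.0014 -0.0006]
t 8.1667 tcp [ 0.5442 -0.2611  0.1407] rot [-1.7990e+02  2.0000e-02 -1.1137e+02] rv [0.0004 0.0018 0.    ] F [ 0.69 -0.07 -1.04] M [ 0.068 -0.111 -0.04 ] w 0.0233
```

View pics/mz12.png

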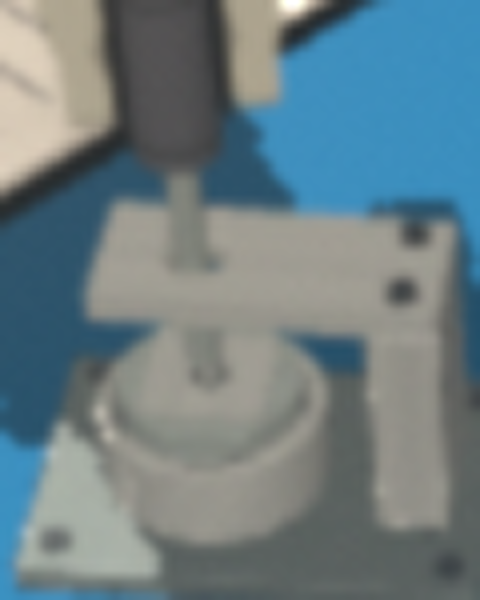

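View pics/wz12.png

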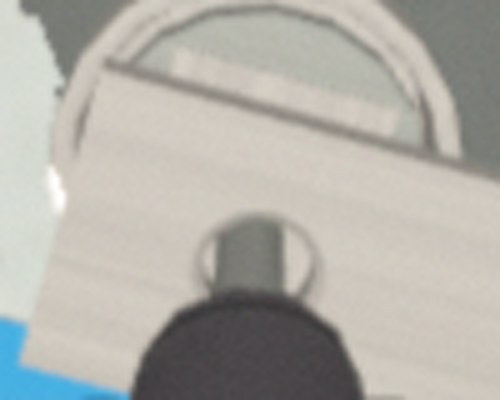

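carry_out:
  plan:
    - [-0.0008,0.0003,-0.003,0,0.001,0]

```text
time_s: 8.3
tcp_pos: [0.5439, -0.261, 0.1383]
eef_rot: [-179.9, -0.0, -111.4]
contact_force: [0.5, -0.6, -1.0]
gripper_width: 0.023
```

```bash
python3 avg.py 13 12 2>/dev/null
```

```text
t 8.9 F [-0.08 -0.19 -1.37] +- [0.14 0.14 0.1 ] P [ 0.5433 -0.2608  0.1376] w 0.0230472176340832
rv [ 0.0004  0.0007 -0.0006]
```

View pics/mz13.png

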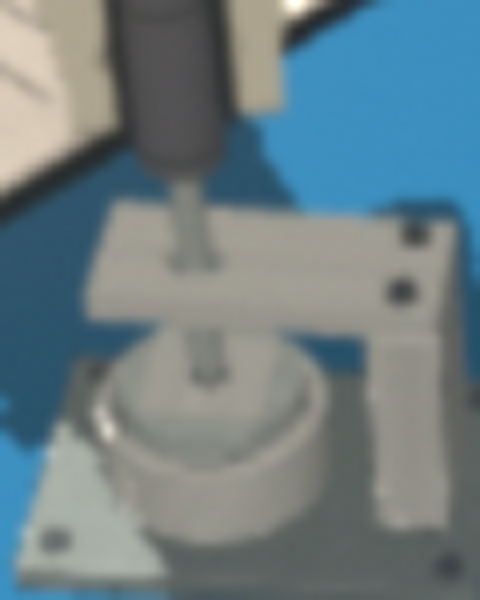

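Still no contact, since Fz is at its baseline (−1.2, the probe's weight). The tip now sits over the ring. Stepping on.

carry_out:
  plan:
    - [0,0,-0.0025,0,0,0]

```text
time_s: 8.98
tcp_pos: [0.5437, -0.261, 0.1357]
eef_rot: [-179.9, -0.0, -111.4]
contact_force: [-0.5, -0.7, 0.3]
gripper_width: 0.0234
```

```bash
python3 avg.py 14 14 2>/dev/null
```

```text
t 9.6833 F [ 0.42 -0.3   0.46] +- [0.13 0.12 0.11] P [ 0.5436 -0.2609  0.1354] w 0.023307449867763157
rv [ 0.0006  0.0013 -0.0007]
```

carry_out:
  plan:
    - [-0.0002,0,-0.002,0,0.001,0]
    - [0,0,-0.0014,0,0,0]

```text
time_s: 9.85
tcp_pos: [0.5437, -0.261, 0.1324]
eef_rot: [-179.9, -0.0, -111.3]
contact_force: [-0.2, 0.9, 3.8]
gripper_width: 0.0235
```

```bash
python3 avg.py 15 16 2>/dev/null;python3 -c "
from h import *
st();cv2.imwrite('pics/wrist15.png',r.capture('wrist')[:,:,::-1])
cv2.imwrite('pics/wz15.png',cv2.resize(cv2.imread('pics/wrist15.png')[200:280,270:370],(500,400),interpolation=2))"
```

```text
t 10.65 F [0.11 0.32 2.95] +- [0.08 0.14 0.08] P [ 0.5437 -0.261   0.1324] w 0.023539722032400904
rv [ 0.0008  0.001  -0.0008]
t 10.65 tcp [ 0.5437 -0.261   0.1324] rot [-1.7993e+02 -2.0000e-02 -1.1136e+02] rv [ 0.0008  0.001  -0.    ] F [0.25 0.62 2.57] M [ 0.177 -0.24  -0.003] w 0.0235
```

View pics/mz15.png

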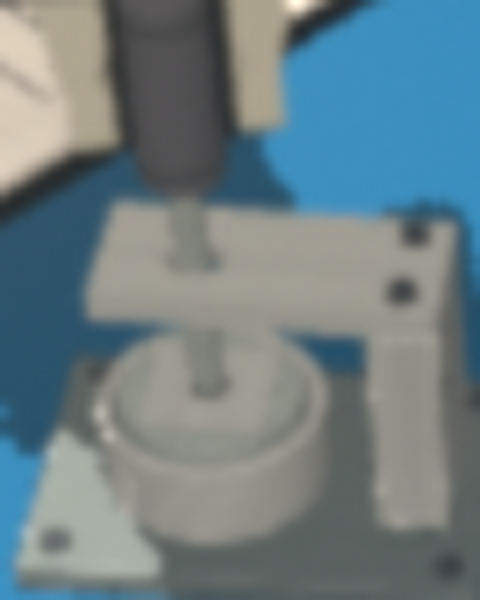

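View pics/wz15.png

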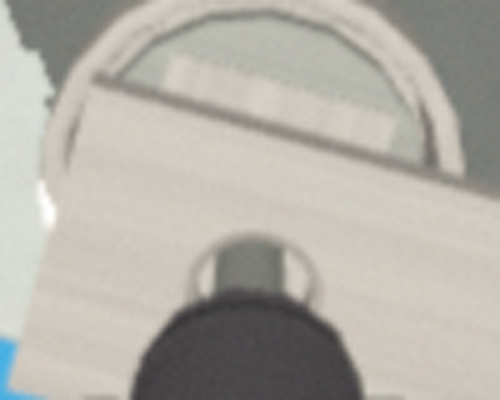

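carry_out:
  plan:
    - [0,0,-0.0008,0,0,0]

```text
time_s: 10.78
tcp_pos: [0.5437, -0.261, 0.1317]
eef_rot: [-179.9, -0.0, -111.4]
contact_force: [0.4, 1.0, 3.9]
gripper_width: 0.0236
```

```bash
python3 avg.py 16 20 2>/dev/null
```

```text
t 11.7833 F [-0.05  0.41  4.07] +- [0.1  0.12 0.12] P [ 0.5437 -0.261   0.1316] w 0.023488075895838727
rv [ 0.0008  0.001  -0.0008]
```

View pics/mz16.png

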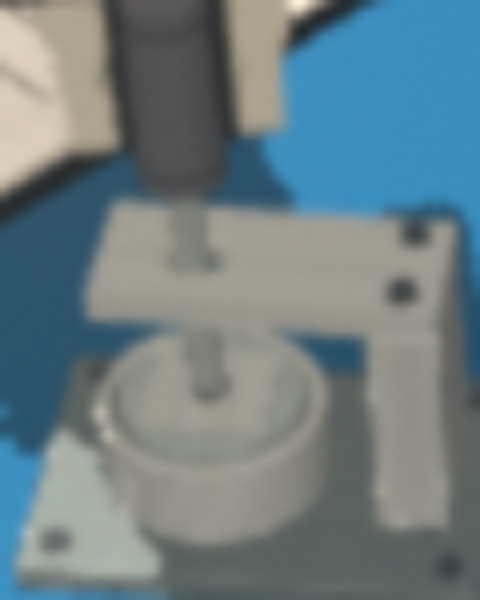

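Net push is 4.07 + 1.16 ≈ 5.2 N and steady, with the tip on the ring. Handing in.

```bash
python3 -c "
from h import *
print(r.close_job());st()"
```

```text
the job is handed in; nothing more can be done
None
the job is handed in; nothing more can be done
```

I lifted the grey thick-handled probe out of the white rack and passed its stem down through the eyelet. I then pressed its tip on the marked spot and handed the job in with the probe still gripped, at about 11.8 s of the 48 s.

**Last checks**
- **Push:** it averaged about 5.2 N over 20 readings, with the probe's own weight (measured before contact) taken into account. It rose by about 1 N per mm.
- **Anvil:** it sank about 5 mm after first contact, well short of its 12 mm stop.
- **Tilt:** the tool was within about 0.1° of vertical, and the probe looked upright in the scene picture.
- **Position:** the tip sat on the engraved ring. Just before the last 0.8 mm press, the wrist view showed the stem clear of the eyelet rim, and sideways forces stayed below 0.5 N.
- **Bystanders:** I never touched the scriber, dishes, bottle or pen, but I did not check their positions again at the end.

**What disagreed**
- **Grip height:** the arm crept about 8 mm upward while the gripper closed, so I hold the handle higher than planned. The exact height was uncertain by a few millimetres.
- **Eyelet position:** the wrist and scene views disagreed by 2–4 mm. I settled both by lining the tip up with the hole in both pictures and by feeling for first contact.

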